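Shut the hold-down flap of a die cassette

TASK

The hinged hold-down flap of the grey die cassette stands open: push it over with the fingertips until it lies flat on the tray, then, pressing it down, push it along towards the lip until its free edge is tucked fully home beneath the lip, so that it stays shut when you take your hand away. Only push and press: do not pinch the flap or pick anything up, and leave the dies and the other loose things where they are.

Things in the scene. Friction and masses are not known exactly. Their poses are not given: they have to be found in the camera images.
- flap_hinge (a point): midpoint of the flap's hinge axis, 47.5 mm above the bench. The flap belongs to a die cassette: an open grey sheet-metal tray fixed to the bench, 130 mm from hinge wall to lip wall, 110 mm wide, 44 mm high, with four compartments. This frame turns with the flap: its x runs along the flap from the hinge to the free edge, its y along the hinge axis (level), its z out of the flap's outer face (the face that is on top when the flap is folded over).
- flap_rib (a point): middle of the foot of the thumb rib on the flap's outer face, on the rib's side that faces the hinge: 83 mm from the hinge axis, on the outer surface. The rib crosses the flap: 56 mm long, 8 mm thick, 6.5 mm high. Same axes as flap_hinge. The flap itself is a plain steel plate 3 mm thick, 64 mm wide (its midplane passes through the hinge axis), with its free edge 112 mm from the hinge axis.
- flap_edge (a point): middle of the flap's free edge, 112 mm from the hinge axis, at mid-thickness. Same axes as flap_hinge.
- lip_edge (a point): middle of the lip's lower inner edge, 53.5 mm above the bench. The lip is a 3 mm thick, 70 mm wide fixed grey ledge on the cassette's lip wall, overhanging 11 mm towards the hinge; with the flap flat there are 4.5 mm between the flap's top and the lip. Axes of the cassette, which do not turn with the flap: x level from hinge to lip, y along the hinge axis, z up.
- flap (a joint): angle of the flap in rad: 0 folded flat over the tray (its stop; the top face is then 49 mm above the bench), 1.57 standing upright, more leaning outwards away from the tray; stop at 2.25. It stands open at the start, between 1.45 and 1.95. A spring (0.12 N m/rad, neutral at 1.8) with 0.05 N m friction throws it open again from flat, to about 1.3 rad, unless its edge is held under the lip: about 2 N on the rib side holds it down.
- carriage (a joint): how far the flap with its slotted hinge has been pushed along towards the lip, in m: 0 back, 0.016 at its stop. Stiff: about 6 N of friction, and it stays where it is left. It starts between 0 and 0.002; with the flap flat the free edge is then 6 mm (at 0) short of the lip's edge, and at 0.016 it is 10 mm beneath the lip. If it is pushed along (or knocked) more than about 6 mm before the flap is flat, the edge lands on top of the lip.
- die_a: bystander: loose round steel die, 36 mm diameter, 26 mm high, standing in a cassette compartment; origin under its centre
- die_b: bystander: loose round dark steel die, 38 mm diameter, 28 mm high, in a cassette compartment; origin under its centre
- die_c: bystander: loose round steel die, 34 mm diameter, 24 mm high, in a cassette compartment; origin under its centre
- die_d: bystander: loose round steel die, 42 mm diameter, 30 mm high, on the bench; origin under its centre
- die_ring: bystander: dark steel ring, 48 mm diameter, 18 mm high, lying flat on the bench; origin under its centre
- tube_up: bystander: blue plastic tool tube, 38 mm diameter, 85 mm high, standing on the bench; origin under its centre
- carton: bystander: closed cardboard carton, 85 x 60 x 45 mm, on the bench; origin under its centre
- driver: bystander: screwdriver lying on the bench; origin on the bench under it, x towards its tip

How it is judged:
On the way, in this order (a step that is already met when the one before it is completed fails the run):
1. the flap is folded down flat over the tray (value of joint flap below 0.1 rad), for 0.05 s.
2. its edge is tucked beneath the lip (value of joint flap below 0.07 rad and value of joint carriage above 0.012 m), for 0.1 s.
At the end, for the whole second after the job is handed in: The flap stays folded (within 0.07 rad of flat) and at rest with its hinge pushed at least 12 of its 16 mm towards the lip, so the edge lies beneath the lip; every loose thing is within 20 mm of where it began (all of step 2 and velocity of joint flap between -0.05 and 0.05 rad/s and distance of each of die_d, die_ring, tube_up, carton, driver, die_a, die_b, die_c from where it was at the start of the episode below 0.02 m); the robot touches nothing.
It fails at once if a die, the ring, the tube, the carton or the screwdriver is picked up (raised more than 15 mm) (height (world z) of any of die_a, die_b, die_c above 0.018 m or height (world z) of any of die_d, die_ring, tube_up, carton, driver above 0.015 m).
It fails at once if a bystander is knocked or pushed more than 20 mm from its place (distance of any of die_d, die_ring, tube_up, carton, driver, die_a, die_b, die_c from where it was at the start of the episode above 0.02 m).
It fails at once if the flap is pinched: the plate is between the fingers, instead of being pushed from outside (x of the grasp point in the frame of flap_hinge between 0.01 and 0.112 m and y of the grasp point in the frame of flap_hinge between -0.032 and 0.032 m and z of the grasp point in the frame of flap_hinge between -0.005 and 0.005 m).
It also fails if it takes over 38 s, if anything falls off the work surface, if the arm or the gripper's body presses on something with over 40 N, if the wrist force passes 120 N, or if a joint passes its speed limit or range.

ROBOT

A 7-joint arm with a two-finger parallel gripper is mounted at the origin on the work surface. World frame = base frame: x ahead of the robot, y to its left, z up, the work surface at z = 0. Lengths are in m, angles in rad, forces in N, time in s.
With the tool pointing down it reaches from about 0.4 to 0.875 m from the base axis. Payload 19.3 kg.
Tool frame: the origin (TCP) lies at the very end of the fingers, on their centre line; the grasp point (between the pads) lies 19 mm behind it; z points along the fingers, y is the direction in which the jaws open and shut (so a half turn about z gives the same grasp; the last joint's range is limited). The gripper opens to 85 mm and grips with 20 to 120 N. Pads are 22 mm wide; open, the fingers measure 114 mm over their backs; the gripper's body (76 mm by 85 mm) begins 54 mm behind the grasp point. The pads swing forward as they close: fully open they stand 13 mm farther back than shut.
Start: joints at [1.115, 0.521, -0.036, 1.599, 0.021, 1.021, -0.113], TCP at [0.235, -0.579, 0.231] pointing down, gripper open.
Joint ranges: [-2.91, 2.91], [-0.3, 2.13], [-1.5, 1.42], [0.17, 2.43], [-1.26, 4.41], [0.16, 1.93], [-2.52, 2.52]. Speed limits (rad/s): [1.89, 1.89, 2.39, 2.39, 3.01, 3.01, 3.01].

INTERFACE

Orientations are given as [roll, pitch, yaw] about the fixed x, y, z axes, in that order (R = Rz(yaw) Ry(pitch) Rx(roll)).
In Python, from workcell import telemetry, imaging, ticket gives the robot as it stands.
- The arm moves only by the tool carry_out, never from a script. Its argument "series" is a list of rows, each a list of 7 numbers: the shift along the tool's x, y, z in m, then the turn, a rotation vector about the tool's x, y, z in rad, then the closure in counts, from 0 (fully open) to 255 (shut). In form: [[tx, ty, tz, ax, ay, az, jaw], ...]. A call has 1 to 10 rows; each row is the pose to reach, as a shift and turn from the pose commanded when the call began, along the tool's axes at that moment; what a row does not reach only later rows make up. A row lasts 1/8 s, in which the tool goes at most 62.5 mm and 10.7 degrees, less where a joint would pass 70% of its speed; a pose out of reach is approached as far as the arm can. A call with a gripper value outside its range is refused whole. The fingers move at their own pace and stop on an object; "force" is the grip in N (left out, the last holds). Time passes only in rows, so rows that repeat a pose let the fingers close. It gives the time, the measured TCP pose, the force and the opening at its end, in the units of the state.
- telemetry.observe(): the state, without advancing time (a new reading comes with each control period).
- imaging.grab_frame(name): name is "scene" or "top" or "wrist"; returns (picture, depth): 420x560x3 uint8, blue, green, red; 420x560 float32, m along the optical axis (not along the pixel's ray), 0 where there is no reading.
- imaging.camera_info(name): a dict with "mtx" (3x3 intrinsics, pixels), "extrinsics" (4x4, takes a point from camera to world coordinates); the wrist camera has in their place "hand_eye" (4x4, takes a point from camera to tool coordinates, whose origin is the TCP and whose axes are the flange's). Camera axes: x right, y down, z forward; pixel columns grow to the right and rows downward; lengths in m; the calibration is good to about 2 mm. A picture is of the moment at which its call begins: read the wrist's pose just before it. camera_info takes no time and is no camera call.
- ticket.job_done(): hands the job in, once; it reports no verdict.
The state is a dict: "clock": time; "qpos": joint angles; "qd": joint speeds; "joint_efforts": joint torques, N m; "position": TCP position; "tool_rot": TCP orientation; "force": force on the tool from outside, world axes, zero at the start; "moment": the same for the moment, N m; "grip_width": finger opening in m.
Only numpy, scipy, OpenCV 4.12 (cv2) and the standard library are available. Lean on these libraries where they do the work, as an engineer would, in place of code of your own. Each camera call takes 0.05 s, during which the arm holds its last target.

## Working session

There is one attempt and no reset: what is moved stays moved. The work goes in short steps, Python scripts to look and compute and a tool call to move; the robot and the scene stay as the last step left them, time stands still between calls to the robot, and variables do not carry over. Pictures are saved under pics/ and viewed, and the job is handed in when it is done.

Besides the shell and the picture viewer there is one more tool, called after "Call:" in YAML: its name, and indented under it one key for each argument. carry_out: Moves the arm, as the interface text tells. Its arguments: {"type":"object","properties":{"series":{"type":"array"},"force":{"type":"number"}},"required":["series"]}

```bash
mkdir -p pics; ls
python3 - <<'E'
from workcell import telemetry, imaging
import cv2,numpy as np
print(telemetry.observe())
for n in ["scene","top"]:
    p,d=imaging.grab_frame(n); cv2.imwrite(f"pics/{n}0.png",p); np.save(f"pics/{n}0.npy",d)
    i=imaging.camera_info(n);print(n,i)
print(imaging.camera_info("wrist"))
E
```

```text
pics
{'clock': 0.0, 'qpos': array([ 1.11481004,  0.52203494, -0.03634899,  1.60001923,  0.02120567,
        1.0210777 , -0.11277412]), 'qd': array([-3.11205842e-04,  1.14168793e-04,  7.48507707e-04, -1.09390823e-03,
       -2.68585688e-04,  3.17899845e-05,  1.22315505e-04]), 'joint_efforts': array([-5.34341143e-04, -9.27112627e+01,  1.97994724e+00, -3.69930375e+01,
        1.78729172e-02,  8.08136043e-03,  1.48633677e-05]), 'position': array([ 0.23502697, -0.57875746,  0.23070843]), 'tool_rot': array([-3.14044114e+00,  7.61427733e-05,  3.85824127e-01]), 'force': array([-0.24469921,  0.31325083, -0.1669798 ]), 'moment': array([ 0.00795004, -0.03636887,  0.0175365 ]), 'grip_width': 0.08533984181520314}
scene {'mtx': array([[390.38780516,   0.        , 281.45531029],
       [  0.        , 390.38780516, 205.26323936],
       [  0.        ,   0.        ,   1.        ]]), 'extrinsics': array([[-0.4645273 ,  0.66062232, -0.58973937,  0.93170766],
       [ 0.88544489,  0.35717132, -0.29734827,  0.26166819],
       [ 0.01420309, -0.6603081 , -0.75086049,  0.54833969],
       [ 0.        ,  0.
[... 282 characters left out ...]
      [-0.99937279, -0.03146717, -0.01624333,  0.07480663],
       [ 0.02192859, -0.18973933, -0.98158959,  0.70645587],
       [ 0.        ,  0.        ,  0.        ,  1.        ]])}
{'mtx': array([[360.37295139,   0.        , 279.84445233],
       [  0.        , 360.37295139, 210.55744827],
       [  0.        ,   0.        ,   1.        ]]), 'hand_eye': array([[-3.08018100e-04, -9.48245311e-01, -3.17538556e-01,
         8.10023718e-02],
       [ 9.99999808e-01, -1.21282637e-04, -6.07839098e-04,
         4.57115327e-04],
       [ 5.37868661e-04, -3.17538683e-01,  9.48245166e-01,
        -1.43181123e-01],
       [ 0.00000000e+00,  0.00000000e+00,  0.00000000e+00,
         1.00000000e+00]])}
```

View pics/scene0.png

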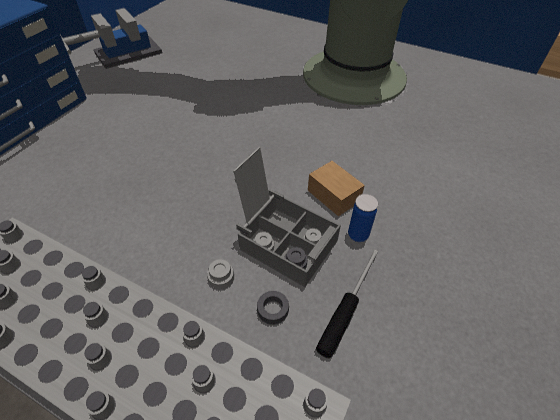

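View pics/top0.png

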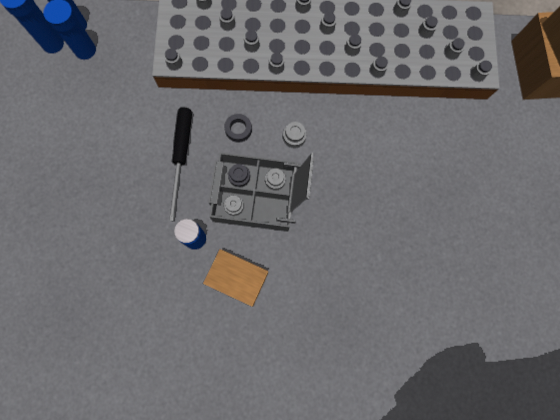

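The scene view shows the cassette at about (288,235) with its flap standing at (252,185). In the top view the tray is centred at (255,192), with the hinge on its right side (~x 293, towards -y) and the lip on its left (~x 217). I'll measure it with depth.

```bash
cat > h.py <<'E'
import numpy as np,cv2
from workcell import imaging
def cloud(n,d):
    i=imaging.camera_info(n);K=i["mtx"];T=i["extrinsics"]
    v,u=np.mgrid[:420,:560]
    P=np.stack([(u-K[0,2])/K[0,0]*d,(v-K[1,2])/K[1,1]*d,d],-1)
    return P@T[:3,:3].T+T[:3,3]
def ray(n,u,v,z):
    i=imaging.camera_info(n);K=i["mtx"];T=i["extrinsics"]
    r=T[:3,:3]@np.linalg.inv(K)@[u,v,1];return T[:3,3]+r*(z-T[2,3])/r[2]
E
python3 - <<'E'
from h import *
for n,(x0,y0,x1,y1) in {"scene":(205,130,395,330),"top":(150,95,340,310)}.items():
    p=cv2.imread(f"pics/{n}0.png")[y0:y1,x0:x1]; p=cv2.convertScaleAbs(p,alpha=1.8)
    s=3 if n=="scene" else 2.7
    cv2.imwrite(f"pics/{n}c.png",cv2.resize(p,None,fx=s,fy=s,interpolation=cv2.INTER_CUBIC)[:600])
    C=cloud(n,np.load(f"pics/{n}0.npy"))
    sub=C[y0:y1,x0:x1].reshape(-1,3)
    f=sub[(sub[:,2]>.075)]
    print(n,len(f),f.min(0),f.max(0))
    t=sub[(sub[:,2]>.05)&(sub[:,2]<.06)]; print(len(t),t.min(0),t.max(0))
    # bench
    print(np.median(C[250:300,340:400,2]))
E
```

```text
scene 1814 [0.47755288 0.0121231  0.0750281 ] [0.93170766 0.26166819 0.54833969]
730 [0.49488798 0.0206072  0.05000673] [0.61871756 0.21332707 0.05991582]
-0.0002997023484183625
top 1297 [0.39750094 0.01293467 0.07511006] [0.59781275 0.21252813 0.70645587]
617 [0.47586957 0.02391872 0.05003695] [0.61574134 0.20279261 0.05996638]
0.0002763496513054631
```

View pics/scenec.png

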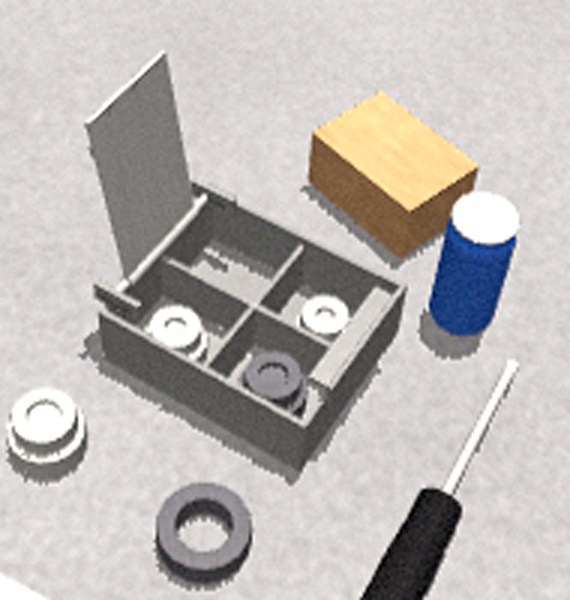

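View pics/topc.png

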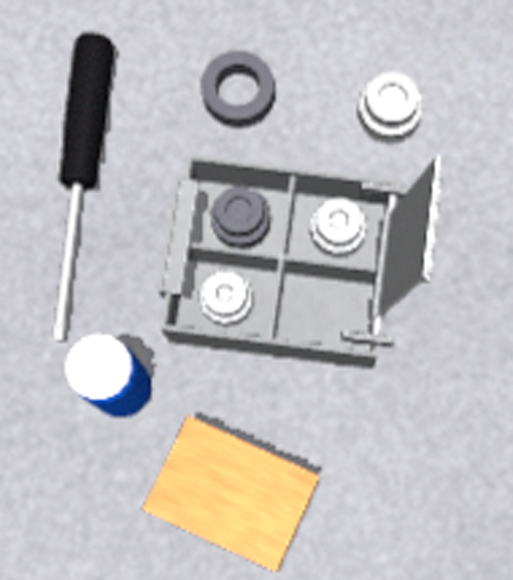

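Run:
```python
from h import *
S=[]
for n,(x0,y0,x1,y1) in {"scene":(205,130,395,330),"top":(150,95,340,310)}.items():
    C=cloud(n,np.load(f"pics/{n}0.npy"))[y0:y1,x0:x1].reshape(-1,3)
    C=C[(abs(C[:,0]-.545)<.1)&(C[:,1]<.23)&(C[:,1]>-.03)]
    # lip top
    l=C[(C[:,2]>.0535)&(C[:,2]<.060)&(C[:,1]>.15)&(C[:,0]>.5)]
    r=cv2.minAreaRect((l[:,:2]*1000).astype(np.float32)); print(n,"lip",len(l),r,np.median(l[:,2]))
    f=C[(C[:,2]>.065)&(C[:,1]<.1)&(C[:,1]<.08)]
    c=f.mean(0);u,s,vt=np.linalg.svd(f-c);d=(f-c)@vt[2]
    f=f[abs(d)<.004];c=f.mean(0);u,s,vt=np.linalg.svd(f-c);nn=vt[2]*np.sign(vt[2][1])
    print("flap",len(f),c,nn,s[2]/len(f)**.5,f.min(0),f.max(0))
    a=np.cross(nn,[0,0,1]);a/=np.linalg.norm(a);print(" hinge dir",a,np.degrees(np.arctan2(a[1],a[0])), "angle", np.arccos(-nn[2]) , np.arccos(nn[2]))
    y=f@a;print(" y ext",np.percentile(y,[1,99]))
    # tray rim
    t=C[(C[:,2]>.041)&(C[:,2]<.047)&(C[:,1]>.03)]
    r=cv2.minAreaRect((t[:,:2]*1000).astype(np.float32));print("rim",len(t),r)
for name,px in dict(lipA=(189,180),lipB=(165,295)).items():
    print(name,ray("top",150+px[0]/2.7,95+px[1]/2.7,.0565))
for name,px in dict(c1=(193,160),c2=(165,335),c3=(375,363)).items():
    print(name,ray("top",150+px[0]/2.7,95+px[1]/2.7,.044))
for name,px in dict(h1=(393,197),h2=(376,318)).items():
    print(name,ray("top",150+px[0]/2.7,95+px[1]/2.7,.049))
for name,px in dict(lA=(383,291),lB=(327,388),lC=(312,380),lD=(374,289)).items():
    print("scene",name,ray("scene",205+px[0]/3,130+px[1]/3,.0565))
for name,px in dict(h1=(206,198),h2=(123,288)).items():
    print("scene",name,ray("scene",205+px[0]/3,130+px[1]/3,.049))
```

```text
scene lip 392 ((552.9556884765625, 171.37623596191406), (34.142669677734375, 129.41259765625), 65.89883422851562) 0.05606724855327008
flap 1431 [0.57011545 0.02592768 0.11524304] [0.09991305 0.98266931 0.1561359 ] 0.0006817479574054022 [0.53513347 0.01446289 0.06500122] [0.60096363 0.03776665 0.15913765]
 hinge dir [ 0.99487082 -0.10115364  0.        ] -5.80560606519937 angle 1.7275736803030508 1.4140189732867423
 y ext [0.5315286  0.59448411]
rim 870 ((540.7319946289062, 110.31208801269531), (159.3651580810547, 213.86550903320312), 67.37203216552734)
top lip 369 ((579.1393432617188, 158.76161193847656), (14.320067405700684, 69.86157989501953), 84.20050048828125) 0.05615074332449754
flap 664 [0.56429811 0.02610838 0.12092534] [0.0933555  0.98242123 0.16165791] 0.0006238585167562561 [0.53365088 0.01557376 0.06516319] [0.59911394 0.03769712 0.16142609]
 hinge dir [ 0.99551538 -0.09459978  0.        ] -5.428285248990795 angle 1.733166752713106 1.408425900876687
 y ext [0.52919016 0.59227592]
rim 898 ((536.7569580078125, 106.37012481689453), (154.13763427734375, 204.82827758789062), 72.97432708740234)
lipA [0.61339641 0.15325049 0.0565    ]
lipB [0.54264393 0.1635871  0.0565    ]
c1 [0.63038947 0.15298844 0.044     ]
c2 [0.52118541 0.16393518 0.044     ]
c3 [0.50830102 0.03914945 0.044     ]
h1 [0.60948155 0.03066297 0.049     ]
h2 [0.53446673 0.03939247 0.049     ]
scene lA [0.54744821 0.16069945 0.0565    ]
scene lB [0.61772431 0.15988695 0.0565    ]
scene lC [0.61694476 0.15126092 0.0565    ]
scene lD [0.54847977 0.1559215  0.0565    ]
scene h1 [0.52696309 0.04204054 0.049     ]
scene h2 [0.6066527  0.03408467 0.049     ]
```

Measured (two views agree to ~2 mm): the flap is at 1.73 rad and the cassette yaw is about 84.4°. The hinge midpoint is about (0.567, 0.036) and the lip edge about (0.579, 0.152), which makes the hinge-to-lip distance about 116 mm (118 mm minus carriage expected). I'll close the gripper and go behind the flap.

Call:
carry_out:
  series:
    - [0.045,-0.035,0.002,0,0,-0.1,255]
    - [0.09,-0.07,0.005,0,0,-0.2,255]
    - [0.14,-0.108,0.008,0,0,-0.3,255]
    - [0.187,-0.145,0.011,0,0,-0.4,255]
    - [0.234,-0.181,0.014,0,0,-0.5,255]
    - [0.281,-0.217,0.017,0,0,-0.6,255]
    - [0.328,-0.254,0.02,0,0,-0.7,255]
    - [0.375,-0.29,0.023,0,0,-0.8,255]
    - [0.42,-0.325,0.026,0,0,-0.9,255]
    - [0.45,-0.348,0.028,0,0,-1.0,255]
  force: 40

```text
clock: 1.35
position: [0.5219, -0.0847, 0.2031]
tool_rot: [-3.141, -0.001, 1.391]
force: [0.3, 0.2, -0.3]
grip_width: -0.0001
```

```bash
cat >> h.py <<'E'
from workcell import telemetry
from scipy.spatial.transform import Rotation as Ro
xc=np.array([.0976,.9952,0]);ac=np.array([.9952,-.0976,0])
def st():
    o=telemetry.observe();p=o["position"];print("t",o["clock"],"s,t,z",np.round([p@xc,p@ac,p[2]],4),"rot",np.round(o["tool_rot"],3),"F s,t,z",np.round([o["force"]@xc,o["force"]@ac,o["force"][2]],1));return o
def to(s,t,z,yaw=1.473):
    o=st();R=Ro.from_euler("xyz",o["tool_rot"]);w=xc*s+ac*t+np.array([0,0,z])
    Rt=Ro.from_euler("xyz",[np.pi,0,yaw])
    print("tool shift",np.round(R.inv().apply(w-o["position"]),4),"turn",np.round((R.inv()*Rt).as_rotvec(),3))
E
python3 -c "
from h import *
to(.040,.5612,.118)"
```

```text
t 1.35 s,t,z [-0.0333  0.5277  0.2031] rot [-3.141e+00 -1.000e-03  1.391e+00] F s,t,z [ 0.2  0.3 -0.3]
tool shift [0.0758 0.0274 0.0851] turn [-0.    -0.001 -0.082]
```

Call:
carry_out:
  series:
    - [0.03,0.01,0.02,0,0,-0.04,255]
    - [0.06,0.02,0.045,0,0,-0.08,255]
    - [0.076,0.027,0.07,0,0,-0.082,255]
    - [0.076,0.027,0.085,0,0,-0.082,255]
    - [0.076,0.027,0.085,0,0,-0.082,255]

```text
clock: 1.98
position: [0.5608, -0.0183, 0.1175]
tool_rot: [-3.14, 0.001, 1.467]
force: [-0.6, -1.0, -0.0]
grip_width: -0.0002
```

Run:
```python
from h import *
to(.040,.5612,.118)
p,d=imaging.grab_frame("scene");cv2.imwrite("pics/s1.png",p)
```

```text
t 1.975 s,t,z [0.0365 0.5599 0.1175] rot [-3.140e+00  1.000e-03  1.467e+00] F s,t,z [-1.  -0.5 -0. ]
tool shift [ 0.0035  0.0013 -0.0005] turn [-0.002  0.001 -0.006]
```

View pics/s1.png

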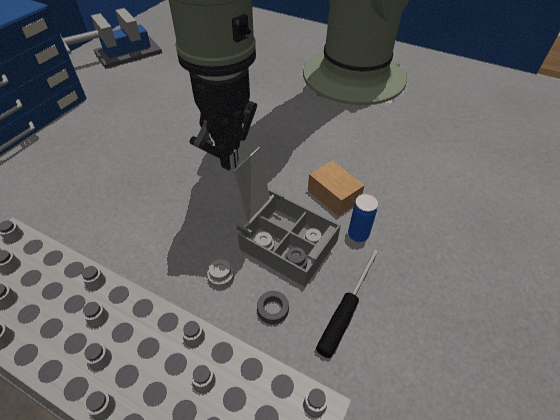

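The picture shows the shut fingers at (235,160), just behind the flap at (250,180). I'll push it over along an arc.

Call:
carry_out:
  series:
    - [0.01,0,-0.001,0,0,0,255]
    - [0.018,0,-0.001,0,0,0,255]
    - [0.025,0,-0.001,0,0,0,255]
    - [0.032,0,-0.001,0,0,0,255]
    - [0.04,0,-0.001,0,0,0,255]
    - [0.048,0,0,0,0,0,255]
    - [0.056,0,0.001,0,0,0,255]
    - [0.064,0,0.003,0,0,0,255]
    - [0.074,0,0.007,0,0,0,255]
    - [0.085,0,0.014,0,0,0,255]

```text
clock: 3.28
position: [0.5706, 0.0677, 0.104]
tool_rot: [3.141, -0.0, 1.468]
force: [-0.6, -1.2, 2.0]
grip_width: 0.0
```

Run:
```python
from h import *
to(.1252,.5612,.1037)
p,d=imaging.grab_frame("scene");cv2.imwrite("pics/s2.png",p)
```

```text
t 3.275 s,t,z [0.123  0.5612 0.104 ] rot [ 3.141 -0.     1.468] F s,t,z [-1.3 -0.5  2. ]
tool shift [ 0.0021 -0.0001  0.0003] turn [ 0.    -0.    -0.005]
```

View pics/s2.png

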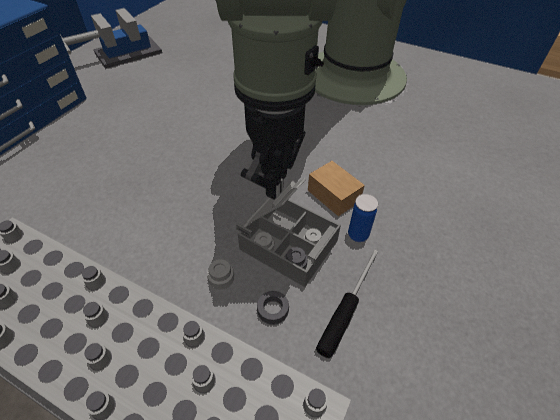

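The fingertips are at (275,190) and the flap is about half folded with only ~2 N. I'll continue the arc down to flat.

Call:
carry_out:
  series:
    - [0.005,0,0.004,0,0,0,255]
    - [0.009,0,0.009,0,0,0,255]
    - [0.013,0,0.014,0,0,0,255]
    - [0.0165,0,0.019,0,0,0,255]
    - [0.021,0,0.028,0,0,0,255]
    - [0.024,0,0.036,0,0,0,255]
    - [0.0255,0,0.042,0,0,0,255]
    - [0.0265,0,0.048,0,0,0,255]
    - [0.027,0,0.052,0,0,0,255]
    - [0.027,0,0.054,0,0,0,255]

```text
clock: 4.58
position: [0.5732, 0.0939, 0.0501]
tool_rot: [-3.142, -0.0, 1.468]
force: [0.6, 3.0, 3.8]
grip_width: 0.0004
```

Run:
```python
from h import *
to(.152,.5612,.049)
p,d=imaging.grab_frame("scene");cv2.imwrite("pics/s3.png",cv2.convertScaleAbs(cv2.resize(p[130:310,200:400],None,fx=3,fy=3),alpha=1.6))
p,d=imaging.grab_frame("wrist");cv2.imwrite("pics/w3.png",p)
```

```text
t 4.575 s,t,z [0.1494 0.5613 0.0501] rot [-3.142 -0.     1.468] F s,t,z [3.1 0.4 3.8]
tool shift [ 0.0026 -0.0001  0.0011] turn [-0.    -0.    -0.005]
```

View pics/s3.png

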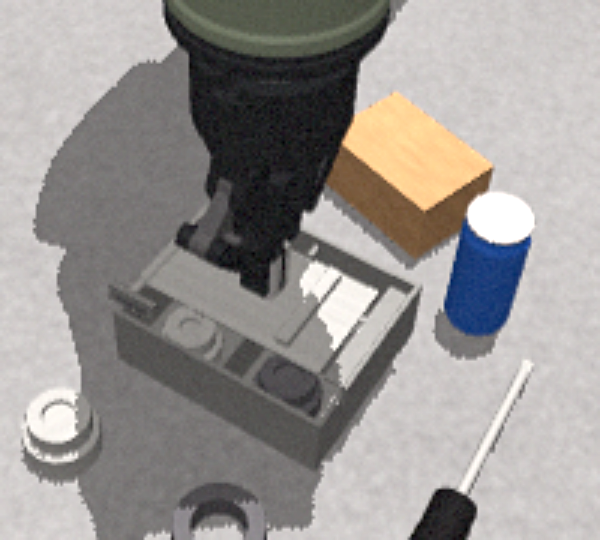

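View pics/w3.png

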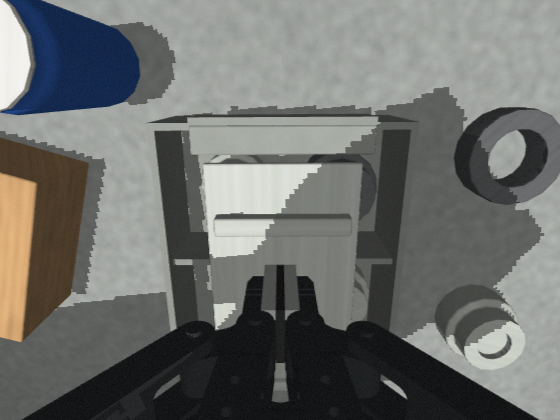

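The wrist view shows the flap nearly flat, its edge at row 163 and still short of the lip (row ~152). The rib is at row 225, ahead of the fingertips (row 275). Next I press down a little and slide to the rib.

Call:
carry_out:
  series:
    - [0.0,0,0.002,0,0,0,255]
    - [0.0,0,0.004,0,0,0,255]
    - [0.002,0,0.004,0,0,0,255]
    - [0.004,0,0.004,0,0,0,255]
    - [0.006,0,0.004,0,0,0,255]
    - [0.008,0,0.004,0,0,0,255]
    - [0.008,0,0.004,0,0,0,255]

```text
clock: 5.55
position: [0.5742, 0.1005, 0.0469]
tool_rot: [3.141, 0.002, 1.467]
force: [-2.9, -5.0, 16.6]
grip_width: -0.0
```

Run:
```python
from h import *
to(.179,.5612,.048)
```

```text
t 5.55 s,t,z [0.156  0.5616 0.0469] rot [3.141e+00 2.000e-03 1.467e+00] F s,t,z [-5.3 -2.4 16.6]
tool shift [ 0.023  -0.0006 -0.0011] turn [ 0.     0.002 -0.006]
```

Call:
carry_out:
  series:
    - [0.003,0,-0.0005,0,0,0,255]
    - [0.006,0,-0.001,0,0,0,255]
    - [0.009,0,-0.001,0,0,0,255]
    - [0.012,0,-0.001,0,0,0,255]
    - [0.014,0,-0.001,0,0,0,255]
    - [0.016,0,-0.001,0,0,0,255]
    - [0.018,0,-0.001,0,0,0,255]
    - [0.02,0,-0.001,0,0,0,255]
    - [0.022,0,-0.001,0,0,0,255]
    - [0.022,0,-0.001,0,0,0,255]

```text
clock: 6.8
position: [0.5765, 0.1222, 0.0475]
tool_rot: [3.141, 0.002, 1.467]
force: [-0.5, -5.6, 9.5]
grip_width: 0.0004
```

Run:
```python
from h import *
to(.179,.5612,.048)
p,d=imaging.grab_frame("wrist");cv2.imwrite("pics/w4.png",p)
```

```text
t 6.8 s,t,z [0.1779 0.5618 0.0475] rot [3.141e+00 2.000e-03 1.467e+00] F s,t,z [-5.7  0.   9.5]
tool shift [ 0.0011 -0.0006 -0.0005] turn [ 0.     0.002 -0.006]
```

View pics/w4.png

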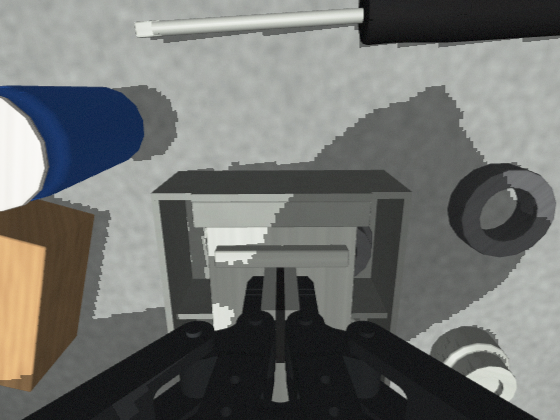

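The plate edge now reaches the lip (row ~228) and the fingertips are at the rib. I'll keep pushing until the hinge reaches its stop.

Call:
carry_out:
  series:
    - [0.002,0,0,0,0,0,255]
    - [0.004,0,0,0,0,0,255]
    - [0.006,0,0,0,0,0,255]
    - [0.008,0,0,0,0,0,255]
    - [0.01,0,0,0,0,0,255]
    - [0.01,0,0,0,0,0,255]

```text
clock: 7.6
position: [0.5764, 0.1235, 0.0464]
tool_rot: [-3.138, 0.013, 1.461]
force: [-3.5, -43.2, 11.9]
grip_width: 0.0
```

Run:
```python
from h import *
to(.179,.5612,.048)
p,d=imaging.grab_frame("wrist");cv2.imwrite("pics/w5.png",p)
```

```text
t 7.6 s,t,z [0.1791 0.5616 0.0464] rot [-3.138  0.013  1.461] F s,t,z [-43.4   0.8  11.9]
tool shift [-0.0002 -0.0004 -0.0015] turn [-0.003  0.013 -0.012]
```

View pics/w5.png

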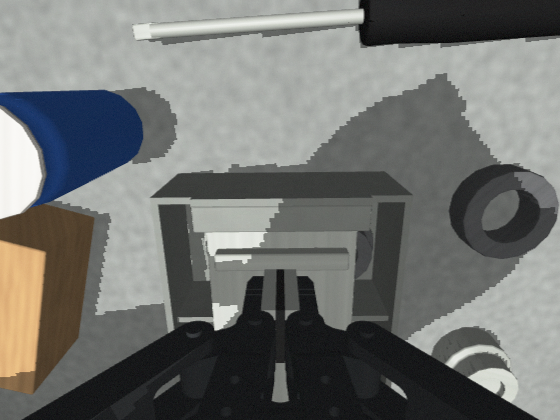

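Side force rose to 43 N with no more travel, and the TCP stopped at s = 0.179, where the 16 mm stop was predicted. I'll relax, back off and look.

Call:
carry_out:
  series:
    - [-0.006,0,0.0,0,0,0,255]
    - [-0.012,0,-0.001,0,0,0,255]
    - [-0.015,0,-0.003,0,0,0,255]
    - [-0.016,0,-0.012,0,0,0,255]
    - [-0.016,0,-0.03,0,0,0,255]
    - [-0.02,0,-0.06,0,0,0,255]
    - [-0.06,0,-0.1,0,0,0,255]
    - [-0.11,0,-0.12,0,0,0,255]
    - [-0.16,0,-0.12,0,0,0,255]
    - [-0.16,0,-0.12,0,0,0,255]

```text
clock: 8.9
position: [0.5605, -0.0298, 0.1685]
tool_rot: [3.141, 0.002, 1.462]
force: [-0.3, 0.6, -0.2]
grip_width: 0.0
```

Run:
```python
from h import *
st()
for n,(x0,y0,x1,y1) in {"scene":(205,130,395,330),"top":(150,95,340,310)}.items():
    p,d=imaging.grab_frame(n)
    cv2.imwrite(f"pics/{n}6.png",cv2.convertScaleAbs(cv2.resize(p[y0:y1,x0:x1],None,fx=2.7,fy=2.7,interpolation=cv2.INTER_CUBIC),alpha=1.7))
    C=cloud(n,d)[y0:y1,x0:x1].reshape(-1,3)
    s=C@xc;t=C@ac
    k=(abs(t-.5612)<.025)&(C[:,2]<.08)&(C[:,2]>.03)
    for a in np.arange(.09,.225,.006):
        m=k&(abs(s-a)<.003); 
        if m.sum()>3: print(n,round(a,3),m.sum(),np.round(np.median(C[m,2]),4))
    f=k&(s>.11)&(s<.16); A=np.polyfit(s[f],C[f,2],1);print("slope",A)
    r=k&(C[:,2]>.0525)&(C[:,2]<.060)&(s>.16)&(s<.205);print("rib s range",np.percentile(s[r],[3,50,97]) if r.any() else None)
```

```text
t 8.9 s,t,z [0.0251 0.5607 0.1685] rot [3.141e+00 2.000e-03 1.462e+00] F s,t,z [ 0.6 -0.4 -0.2]
scene 0.09 130 0.0401
scene 0.096 4 0.0369
scene 0.102 34 0.0506
scene 0.108 95 0.0502
scene 0.114 84 0.0492
scene 0.12 82 0.0491
scene 0.126 83 0.0496
scene 0.132 83 0.0499
scene 0.138 84 0.0501
scene 0.144 90 0.0503
scene 0.15 86 0.0506
scene 0.156 87 0.0509
scene 0.162 91 0.0513
scene 0.168 90 0.0514
scene 0.174 93 0.0518
scene 0.18 97 0.0519
scene 0.186 59 0.0524
scene 0.192 104 0.0589
scene 0.198 132 0.0534
scene 0.204 85 0.0531
scene 0.21 96 0.0562
scene 0.216 99 0.056
scene 0.222 106 0.052
slope [0.03939074 0.04463792]
rib s range [0.17147688 0.19443667 0.20432737]
top 0.09 61 0.0437
top 0.096 12 0.0368
top 0.102 66 0.0505
top 0.108 112 0.0505
top 0.114 113 0.0494
top 0.12 111 0.0493
top 0.126 112 0.0499
top 0.132 114 0.0498
top 0.138 110 0.0499
top 0.144 113 0.0507
top 0.15 111 0.0508
top 0.156 113 0.051
top 0.162 109 0.0511
top 0.168 114 0.0517
top 0.174 113 0.0517
top 0.18 111 0.0521
top 0.186 127 0.0525
top 0.192 117 0.0589
top 0.198 99 0.0533
top 0.204 113 0.0531
top 0.21 122 0.0561
top 0.216 114 0.0561
top 0.222 47 0.0561
slope [0.0420885  0.04443842]
rib s range [0.1669983  0.19118221 0.20415068]
```

View pics/scene6.png

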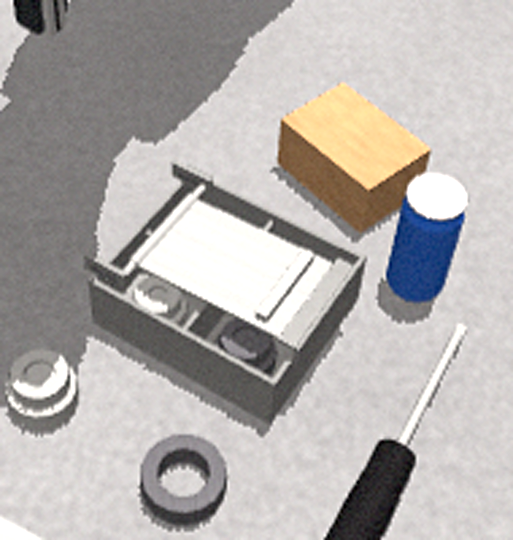

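View pics/top6.png

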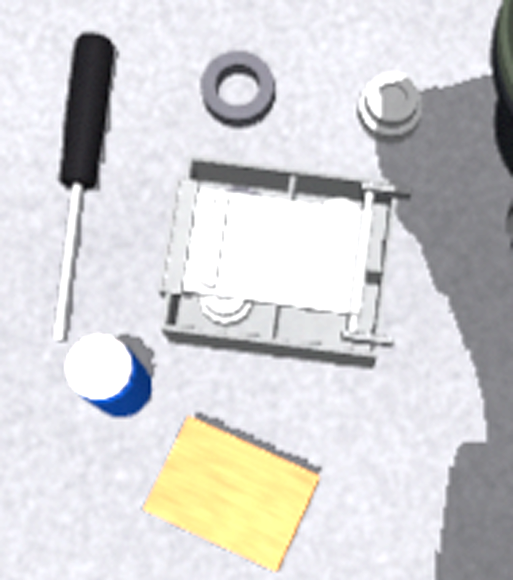

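Both views show the plate from about s = 0.102 running under the lip. It rests up against it at ~0.04 rad, the expected 4.5 mm play over 112 mm. I'll do one finer check of the hinge travel and that it stays at rest, then hand in.

Run:
```python
from h import *
from workcell import ticket
for n in("top","scene","top"):
    p,d=imaging.grab_frame(n);C=cloud(n,d).reshape(-1,3);s=C@xc;t=C@ac
    k=abs(t-.5612)<.022
    r=k&(C[:,2]>.0575)&(C[:,2]<.063)&(s>.17)&(s<.204)
    f=k&(s>.12)&(s<.16)&(C[:,2]>.045)&(C[:,2]<.056)
    print(n,"rib",np.percentile(s[r],[5,50,95]),"carriage~",np.median(s[r])-.0911-.087,"slope",np.polyfit(s[f],C[f,2],1)[0])
    if n=="top":
        d0=np.load("pics/top0.npy");m=np.zeros_like(d0,bool);m[95:310,150:340]=1
        # change outside the cassette
        D=(abs(d-d0)>.006)&m;ys,xs=np.nonzero(D);print("changed px box",xs.min(),xs.max(),ys.min(),ys.max(),D.sum(), "outside cassette",(D[:, :208].sum(),D[:148].sum(),D[235:].sum()))
st(); ticket.job_done()
```

```text
top rib [0.18880507 0.19211922 0.19564438] carriage~ 0.014019224516268233 slope 0.04338185062051642
changed px box 151 339 95 309 4410 outside cassette (np.int64(109), np.int64(563), np.int64(116))
scene rib [0.18840655 0.1918737  0.19561093] carriage~ 0.013773702525349471 slope 0.04162873985752683
top rib [0.18848339 0.19228554 0.19559971] carriage~ 0.014185543892962213 slope 0.0440679304903482
changed px box 150 339 95 308 4529 outside cassette (np.int64(115), np.int64(629), np.int64(111))
t 9.15 s,t,z [0.0307 0.5606 0.1676] rot [ 3.141 -0.     1.47 ] F s,t,z [0.2 0.5 0.4]
the job is handed in; nothing more can be done
```

I pushed the flap over along an arc with the closed fingertips. I then pressed it flat and pushed on the rib side until the side force rose to 43 N with no more travel, which I took as the carriage stop. After that I backed off and handed the job in at 9.15 s; no verdict is reported.

**Flap:** With the hand clear, both cameras show the flap under the lip and resting up against it. It sits at about 0.04 rad (limit 0.07), unchanged over three pictures.

**Carriage:** The measurements disagree slightly. The rib in the images gives about 14 mm of travel, measured from my estimate of where the hinge started. The hard stop and TCP position fit 16 mm. The starting carriage offset, up to 2 mm, could explain the gap. Both are above the 12 mm needed.

**Loose things:** By eye, the dies I could see, the ring, tube, carton and screwdriver are where they began. The depth-difference check didn't settle this: it also flagged changes outside the cassette, and I didn't trace them. They may be the arm in view or edge noise. I didn't measure each object's shift separately, and the dies under the flap are partly hidden.

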